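# Set the charger's step selector and start it

## Robot

A 7-joint arm with a two-finger parallel gripper is mounted at the origin on a cart in front of the work surface, level with it; the furniture and walls round the work are solid. World frame = base frame: x ahead of the robot, y to its left, z up, the work surface at z = 0. Lengths are in mm, angles in rad, forces in N, time in s.
With the tool pointing down it reaches from about 350 to 900 mm from the base axis. Payload 8.1 kg.
Tool frame: the origin (TCP) lies on the mounting face of the last link; the fingertips stand 178 mm ahead of it and the grasp point (between the pads) lies 159 mm ahead of it; z points along the fingers, y is the direction in which the jaws open and shut (so a half turn about z gives the same grasp; the last joint's range is limited). The gripper opens to 92 mm and grips with 3 to 60 N. Pads are 19 mm wide; open, the fingers measure 130 mm over their backs; the gripper's body (75 mm by 190 mm) begins 47 mm behind the grasp point.
Start: joints at [1.096, 0.434, 0.025, 1.573, -0.012, 1.134, -0.075], TCP at [227.035, -582.313, 404.742] pointing down, gripper open.
Joint ranges: [-2.62, 2.62], [-0.44, 2.09], [-1.27, 1.32], [0.08, 2.57], [-1.32, 4.46], [0.12, 2], [-2.74, 2.74]. Speed limits (rad/s): [2.22, 2.22, 3.01, 3.01, 3.14, 3.14, 3.14].

## Interface

Orientations are given as a unit quaternion [x, y, z, w].
In Python, from plant import robot gives the robot as it stands.
- The arm moves only by the tool arm_command, never from a script. Its argument "rows" is a list of rows, each an object with "offset": the shift along the world's x, y, z normalised to -1 to 1, where 1 is 0.15 m, a list of three; "twist": the turn, a rotation vector about the world's x, y, z normalised to -1 to 1, where 1 is 90 degrees, a list of three. A call has 1 to 20 rows; each row is the pose to reach, as a shift and turn from the pose commanded when the call began; what a row does not reach only later rows make up. A row lasts 1/8 s, in which the tool goes at most 62.5 mm and 10.7 degrees, less where a joint would pass 70% of its speed; a pose out of reach is approached as far as the arm can. A call with a number of a shift or a turn outside -1 to 1 is refused whole. A call with a gripper value outside its range is refused whole. "claw" is the gripper command: -1 is shut, 1 is fully open, values between are in proportion, set as the call begins (left out, the last holds). The fingers move at their own pace and stop on an object; the grip force is fixed at half the most. Time passes only in rows, so rows that repeat a pose let the fingers close. It gives the time, the measured TCP pose, the force and the opening at its end, in the units of the state.
- robot.get_obs(): the state, without advancing time (a new reading comes with each control period).
- robot.grab_frame(name): name is "scene" or "top" or "wrist"; returns the picture (420x560x3 uint8, blue, green, red); there is no depth.
- robot.calibration(name): a dict with "K" (3x3 intrinsics, pixels), "k1" (the pictures are not rectified: a ray, as slopes to the right and down, at radius r is drawn at 1 + k1 r^2 times it, then the intrinsics apply), "R" (3x3) and "t" (3): a world point X has camera coordinates R X + t. Camera axes: x right, y down, z forward; pixel columns grow to the right and rows downward; lengths in mm; the calibration is good to about 2 mm. A picture is of the moment at which its call begins: read the wrist's pose just before it. calibration takes no time and is no camera call; for the wrist camera it gives the pose at the moment of the call.
- robot.job_done(): hands the job in, once; it reports no verdict.
The state is a dict: "time": time; "joint_positions": joint angles; "qd": joint speeds; "joint_efforts": joint torques, N m; "ee_pos": TCP position; "tcp_rot": TCP orientation; "ft_force": force on the tool from outside, world axes, zero at the start; "wrist_torque": the same for the moment, N m; "opening": finger opening in mm.
Only numpy, scipy, OpenCV 4.12 (cv2) and the standard library are available. Lean on these libraries where they do the work, as an engineer would, in place of code of your own. Each camera call takes 0.05 s, during which the arm holds its last target.

## Task

Set the battery charger: with the fingertips push its selector lever round, click by click, until it rests at the fifth of the seven marks (counting clockwise, the red off mark is the first), and then press the green start button right in and let it go. Only push the lever, never pinch it between the fingers; do not press the button before the selector is set, and leave the jar, the filter and the tape roll round the charger where they stand.

Things in the scene. Friction and masses are not known exactly. Their poses are not given: they have to be found in the camera images.
- charger: Grey box 200 x 320 x 75 mm (x, y, z of its frame), fixed to the bench, controls on its flat top. Origin under its centre at bench level; its z axis points up, its -x side (black vent slots) faces the robot give or take 0.3 rad of yaw. Two terminal posts 16 mm high stand on its top at (55, -110) and (55, -60) mm.
- dial_centre (a point): Axis of the selector at the level of the charger's top, 75 mm above the bench; at (-20, 70) mm in the charger's frame. The selector is a grey hub of 18 mm radius and 20 mm height carrying one upright lever. Round it a flat black dial plate of 71 mm radius with seven radial marks, 30 degrees apart, at 62 mm radius: the first red, pointing to the charger's +y (left), then six white ones clockwise seen from above, over +x (fourth mark) to -y (seventh).
- lever_point (a point): Point in the middle of the selector's lever, 42 mm out from the dial axis and 21 mm above the charger's top. The lever is an upright fin, grey with a white core, that sticks out radially from the axis to 54 mm, 11 mm thick, from 6 to 36 mm above the charger's top; it shows the position. Beside it there is free room down to the charger's top.
- selector (a joint): Angle of the selector, rad: 0 with the lever at the red mark, growing clockwise seen from above, 0.5236 (30 degrees) a mark; fifth mark 2.0944; stops just beyond the first and the seventh. A spring ball clicks it into each mark: about 2 to 3 N at the lever take it over the ridge half-way between two marks, and it then snaps by itself to the next mark, ahead of the finger. It starts at the first, second or third mark.
- lever_back: The lever's flank on its counter-clockwise side (push here to turn clockwise), 4 mm thick; origin on the dial axis at the charger's top, x along the lever outward, z up.
- lever_front: The lever's flank on its clockwise side, 4 mm thick; same frame. The lever counts as pinched if both flanks feel the fingers at once.
- start_button (a joint): Travel of the start button, m: 0 out, 0.006 right in (about 5 N); springs back out.
- start_button_top (a point): Centre of the top of the green round start button, 28 mm across, in a black collar 44 mm across and 12 mm high; its top is 22 mm above the charger's top when out; pressed straight down. At (-45, -95) mm in the charger's frame.
- grease_jar: White jar with a green lid, 70 mm across, 71 mm high, loose, beside or behind the charger; origin under its centre.
- oil_filter: Black oil filter, 68 mm across, 90 mm high, loose, beside or behind the charger; origin under its centre.
- tape_roll: Black roll of tape lying flat, 68 mm across, 19 mm high, loose, beside or behind the charger; origin under its centre.

How it is judged:
By the outcome, as a careful person would: the job done as asked, in the order asked, and still so for the second after the job is handed in, with the robot touching nothing.
It also fails if it takes over 51 s, if anything falls off the work surface, if the arm or the gripper's body presses on something with over 40 N, if the wrist force passes 120 N, or if a joint passes its speed limit or range.

## Working session

There is one attempt and no reset: what is moved stays moved. The work goes in short steps, Python scripts to look and compute and a tool call to move; the robot and the scene stay as the last step left them, time stands still between calls to the robot, and variables do not carry over. Pictures are saved under pics/ and viewed, and the job is handed in when it is done.

Besides the shell and the picture viewer there is one more tool, called after "Request:" by a JSON object that holds its "fn" and its "kwargs", one argument or row to a line. arm_command: Moves the arm, as the interface text tells. Its arguments: {"type":"object","properties":{"rows":{"type":"array","items":{"type":"object","properties":{"offset":{"type":"array","items":{"type":"number","minimum":-1,"maximum":1}},"twist":{"type":"array","items":{"type":"number","minimum":-1,"maximum":1}}}}},"claw":{"type":"number"}},"required":["rows"]}

```bash
mkdir -p pics; python3 - <<'E'
from plant import robot
import cv2
o=robot.get_obs();print(o)
for n in("scene","top","wrist"):
    c=robot.calibration(n);print(n,c)
    cv2.imwrite(f"pics/{n}0.png",robot.grab_frame(n))
E
```

```text
{'time': 0.0, 'joint_positions': array([ 1.09642078,  0.43519784,  0.02496829,  1.57409598, -0.01160692,
        1.13404069, -0.07512736]), 'qd': array([ 2.76080748e-05, -2.00636056e-04,  4.67066600e-05, -3.95451319e-04,
        1.54731762e-03,  6.32826950e-05,  1.24282787e-03]), 'joint_efforts': array([-9.51898869e-05, -6.67852736e+01,  9.84710902e-01, -3.14453602e+01,
       -6.05778024e-02,  4.29258286e-02,  2.02144670e-04]), 'ee_pos': array([ 226.92794182, -582.08572375,  403.96076546]), 'tcp_rot': array([ 9.82781102e-01,  1.84771935e-01, -2.13723692e-04, -7.69264667e-04]), 'ft_force': array([0.40697171, 0.31499722, 0.45924211]), 'wrist_torque': array([ 0.01272718, -0.01144319,  0.01779623]), 'opening': 91.63665808737746}
scene {'K': array([[458.93038267,   0.        , 279.54155576],
       [  0.        , 458.93038267, 202.83571323],
       [  0.        ,   0.        ,   1.        ]]), 'k1': -0.15703312024885982, 'R': array([[-0.77968349, -0.62616314,  0.00365898],
       [-0.48059296,  0.59465668, -0.64452606],
       [ 0.40140262, -0.5042848 , -0.76457359]]), 't': array([497.39258549, 295.72703686, 893.29252616])}
top {'K': array([[388.32517326,   0.        , 279.50087907],
       [  0.        , 388.32517326, 206.42957878],
       [  0.        ,   0.        ,   1.        ]]), 'k1': -0.04627968178904256, 'R': array([[ 0.00797097, -0.99996532, -0.00241371],
       [-0.98050967, -0.00734198, -0.19633359],
       [ 0.19630906,  0.00393163, -0.98053419]]), 't': array([ 39.52431558, 597.9625064 , 934.00816037])}
wrist {'K': array([[356.39409294,   0.        , 283.32156449],
       [  0.        , 356.39409294, 208.58641124],
       [  0.        ,   0.        ,   1.        ]]), 'k1': -0.08532323171287402, 'R': array([[ 0.36199255, -0.93217839, -0.00219922],
       [-0.89994195, -0.35008732,  0.25989103],
       [-0.24303473, -0.09209944, -0.96563545]]), 't': array([-622.95573739,  -33.15427938,  390.55674506])}
```

View pics/top0.png

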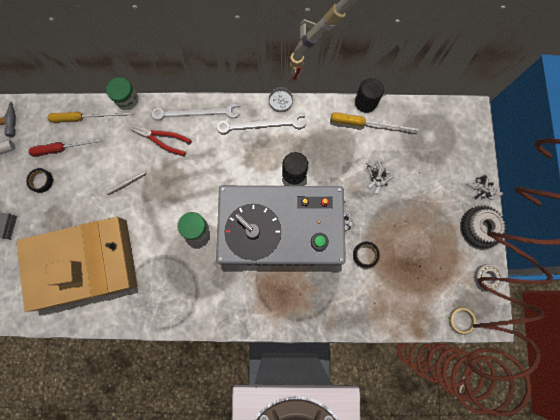

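View pics/scene0.png

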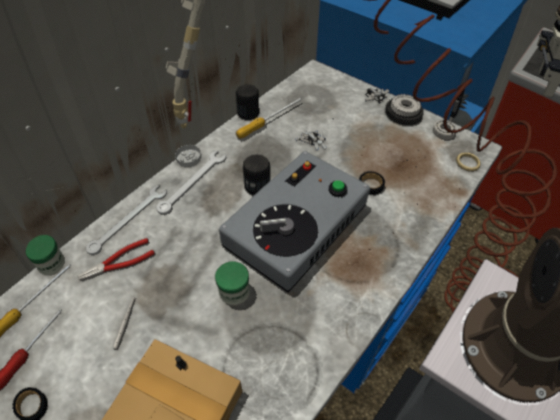

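```bash
cat > h.py <<'E'
import numpy as np, cv2
from plant import robot
def ray(n,px,z,c=None):
    c=c or robot.calibration(n);K=c["K"];k=c["k1"]
    D=np.array([k,0,0,0,0.])
    # exact inverse of r(1+k r^2)
    u=cv2.undistortPointsIter(np.array([[px]],float),K,D,None,None,(3,100,1e-12))[0,0]
    d=c["R"].T@np.array([u[0],u[1],1]);o=-c["R"].T@c["t"]
    return o+d*(z-o[2])/d[2]
def proj(n,X,c=None):
    c=c or robot.calibration(n)
    p=c["R"]@np.array(X,float)+c["t"];u=p[:2]/p[2];u=u*(1+c["k1"]*(u@u))
    return c["K"][:2,:2]@u+c["K"][:2,2]
E
python3 - <<'E'
from h import *
for n,roi,rr in(("top",(215,180,350,275),(222,225,240,240)),("scene",(215,150,375,295),(255,240,285,255))):
    im=cv2.imread(f"pics/{n}0.png");h=cv2.cvtColor(im,cv2.COLOR_BGR2HSV)
    g=cv2.inRange(h,(45,90,60),(85,255,255));r=cv2.inRange(h,(0,110,90),(8,255,255))|cv2.inRange(h,(172,110,90),(180,255,255))
    for nm,m,z in(("green",g,97),("red",r,75)):
        k,l,s,c=cv2.connectedComponentsWithStats(m)
        for i in range(1,k):
            if s[i,4]>5 and roi[0]<c[i][0]<roi[2] and roi[1]<c[i][1]<roi[3]: print(n,nm,s[i],c[i],ray(n,c[i],z))
    x0,y0,x1,y1=roi
    cv2.imwrite(f"pics/{n}_z.png",cv2.resize(im[y0:y1,x0:x1],None,fx=4.5 if n=="top" else 4,fy=4.5 if n=="top" else 4,interpolation=cv2.INTER_CUBIC))
E
```

```text
top green [314 235  12  12 105] [319.6        240.74285714] [506.21804681 -53.6253911   97.        ]
top red [321 198   5   8  18] [322.55555556 202.38888889] [605.7102086  -64.45109998  75.        ]
top red [325 198   4   7   9] [327.11111111 200.88888889] [609.66884384 -76.01847693  75.        ]
top red [226 230   4   2   8] [227.5 230.5] [532.42653938 173.03726362  75.        ]
scene green [332 180  13  10  99] [337.78787879 184.83838384] [508.08342742 -50.90156527  97.        ]
scene green [216 262  32  29 740] [231.43108108 276.13918919] [533.90448951 280.33261984  97.        ]
scene red [303 164   8   5  25] [306.16 166.4 ] [611.94865482 -70.84986555  75.        ]
scene red [265 245   4   5  13] [266.61538462 246.84615385] [534.99509482 172.05261844  75.        ]
```

View pics/top_z.png

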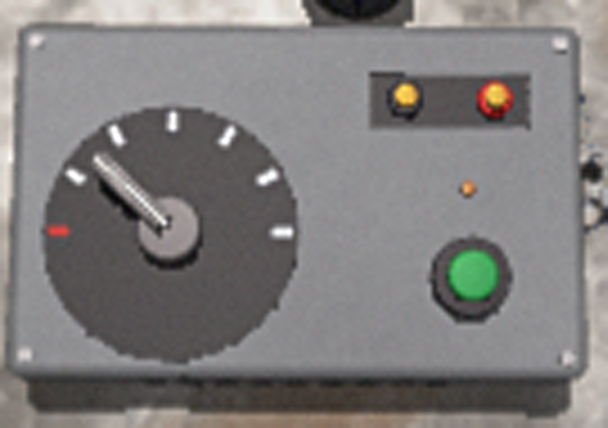

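View pics/scene_z.png

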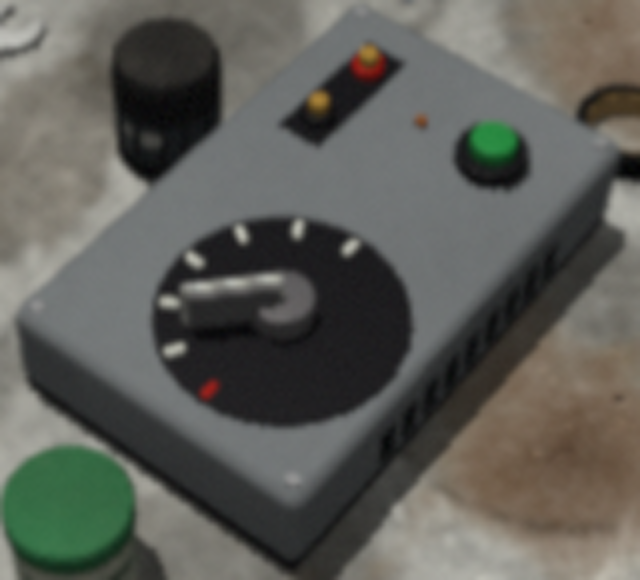

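```bash
python3 - <<'E'
from h import *
T=lambda u,v:(u/4.5+215,v/4.5+180)
S=lambda u,v:(u/4+215,v/4+150)
C=np.array([533,111.6])
for n,f,pts in(("top",T,[(76,177),(116,135),(172,121),(228,136),(267,177),(282,232)]),("scene",S,[(175,349),(169,302),(195,260),(241,234),(298,230),(350,247)])):
    P=np.array([ray(n,f(*p),75)[:2] for p in pts]);print(n,P.round(1).tolist())
    M=P[[0,1,2,3,4,5]];A=np.c_[2*M,np.ones(6)];s=np.linalg.lstsq(A,(M**2).sum(1),rcond=None)[0];print("centre",s[:2])
    d=P-s[:2];print(np.degrees(np.arctan2(d[:,0],d[:,1])))
for n,a,b in(("top",T(98,158),T(163,224)),("scene",S(185,290),S(285,280))):
    p,q=ray(n,a,111),ray(n,b,111);d=p-q;print(n,p,q,np.degrees(np.arctan2(d[0],d[1])),np.degrees(np.arctan2(p[0]-C[0],p[1]-C[1])),np.hypot(*(p[:2]-C)))
E
```

```text
top [[560.7, 163.0], [584.6, 141.4], [592.8, 110.2], [584.5, 78.8], [561.5, 56.7], [530.8, 48.1]]
centre [531.78945814 109.58364087]
[  28.40955168   58.97518829   89.40198113  120.3060654   150.65294989
 -179.06599519]
scene [[564.0, 163.5], [587.0, 141.5], [594.8, 110.2], [586.7, 79.6], [563.6, 57.2], [533.4, 48.6]]
centre [533.39257586 110.40188283]
[ 29.94858661  59.86915014  90.23399022 120.00773737 150.4095671
 179.96775183]
top [565.15287658 146.88021704 111.        ] [529.76239765 111.20661287 111.        ] 44.77173004102036 42.34469973939232 47.73364836610991
scene [566.83867158 150.33304824 111.        ] [530.24421889 112.22527693 111.        ] 43.839460092426286 41.14170482492732 51.43252589985264
```

Request:
{"fn": "arm_command", "kwargs": {
  "claw": -1,
  "rows": [
    {"offset": [0.1, 0.3, 0], "twist": [0, 0, 0]},
    {"offset": [0.2, 0.6, 0], "twist": [0, 0, 0]},
    {"offset": [0.32, 0.92, 0], "twist": [0, 0, 0]}
  ]
}}

```text
time: 0.52
ee_pos: [275.2, -443.0, 404.5]
tcp_rot: [0.983, 0.184, -0.0, -0.0]
ft_force: [1.7, -0.2, 0.7]
opening: 66.5
```

Request:
{"fn": "arm_command", "kwargs": {
  "rows": [
    {"offset": [0.1, 0.3, 0], "twist": [0, 0, 0]},
    {"offset": [0.2, 0.6, 0], "twist": [0, 0, 0]},
    {"offset": [0.32, 0.92, 0], "twist": [0, 0, 0]}
  ]
}}

```text
time: 0.9
ee_pos: [323.2, -304.9, 404.7]
tcp_rot: [0.983, 0.185, -0.0, 0.0]
ft_force: [1.3, 0.2, -0.2]
opening: 36.5
```

Request:
{"fn": "arm_command", "kwargs": {
  "rows": [
    {"offset": [0.1, 0.3, 0], "twist": [0, 0, 0]},
    {"offset": [0.2, 0.6, 0], "twist": [0, 0, 0]},
    {"offset": [0.32, 0.92, 0], "twist": [0, 0, 0]}
  ]
}}

```text
time: 1.27
ee_pos: [371.1, -166.9, 404.8]
tcp_rot: [0.983, 0.184, 0.0, 0.0]
ft_force: [1.5, -1.0, -0.0]
opening: 6.7
```

Request:
{"fn": "arm_command", "kwargs": {
  "rows": [
    {"offset": [0.1, 0.3, 0], "twist": [0, 0, 0]},
    {"offset": [0.2, 0.6, 0], "twist": [0, 0, 0]},
    {"offset": [0.32, 0.92, 0], "twist": [0, 0, 0]}
  ]
}}

```text
time: 1.65
ee_pos: [419.1, -29.0, 404.8]
tcp_rot: [0.983, 0.184, 0.0, 0.0]
ft_force: [1.2, -1.1, -0.1]
opening: 0.7
```

Request:
{"fn": "arm_command", "kwargs": {
  "rows": [
    {"offset": [0.1, 0.3, 0], "twist": [0, 0, 0]},
    {"offset": [0.2, 0.6, 0], "twist": [0, 0, 0]},
    {"offset": [0.32, 0.92, 0], "twist": [0, 0, 0]},
    {"offset": [0.32, 0.92, 0], "twist": [0, 0, 0]}
  ]
}}

```text
time: 2.15
ee_pos: [467.4, 111.4, 404.7]
tcp_rot: [0.982, 0.188, 0.0, -0.001]
ft_force: [0.1, -0.6, 0.2]
opening: 0.0
```

```bash
python3 - <<'E'
from h import *
c=robot.calibration("wrist");im=robot.grab_frame("wrist");cv2.imwrite("pics/w1.png",im)
import pickle;pickle.dump(c,open("c1.pkl","wb"))
for X in((533,111,75),(507.4,-53.4,97)): print(proj("wrist",X,c))
E
```

```text
[314.35620665 123.188654  ]
[478.4997756  225.24187763]
```

View pics/w1.png

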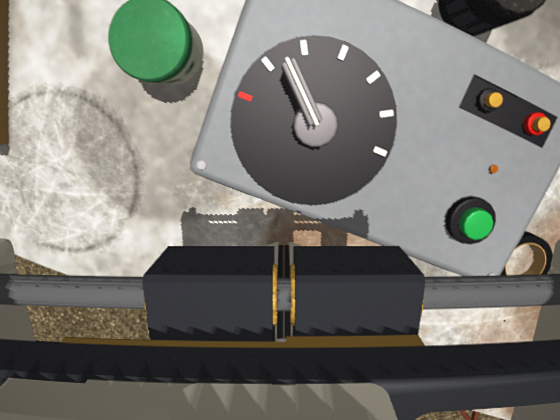

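```bash
python3 - <<'E'
from h import *
import pickle;c=pickle.load(open("c1.pkl","rb"));im=cv2.imread("pics/w1.png")
print("cam",-c["R"].T@c["t"])
o=robot.get_obs();p=o["ee_pos"];from scipy.spatial.transform import Rotation as Ro
R=Ro.from_quat(o["tcp_rot"]).as_matrix()
for L in((0,0,178),(0,19,178),(0,-19,178),(9.5,19,178),(9.5,-19,178),(0,0,159),(0,19,120),(37,95,112),(37,-95,112)): print(L,proj("wrist",p+R@np.array(L),c))
h=cv2.cvtColor(im,cv2.COLOR_BGR2HSV)
for nm,m,z in(("g",cv2.inRange(h,(45,90,60),(85,255,255)),97),("r",cv2.inRange(h,(0,110,90),(8,255,255))|cv2.inRange(h,(172,110,90),(180,255,255)),75),("w",cv2.inRange(h,(0,0,215),(180,40,255)),75)):
    k,l,s,q=cv2.connectedComponentsWithStats(m)
    for i in range(1,k):
        if s[i,4]>15 and 220<q[i][0]<500 and 30<q[i][1]<250: print(nm,s[i],q[i],ray("wrist",q[i],z,c))
for a,b in(((288,62),(314,121)),): 
    for z in(75,95,111): 
        P,Q=ray("wrist",a,z,c),ray("wrist",b,z,c);d=P-Q;print(z,P,Q,np.degrees(np.arctan2(d[0],d[1])))
cv2.imwrite("pics/w1z.png",cv2.resize(im[25:215,215:415],None,fx=3,fy=3,interpolation=cv2.INTER_CUBIC))
E
```

```text
cam [530.91988885 137.61807437 385.12265936]
(0, 0, 178) [290.18121533 263.55597363]
(0, 19, 178) [329.55199896 263.55245854]
(0, -19, 178) [250.78170283 263.4439239 ]
(9.5, 19, 178) [330.29813342 245.09359148]
(9.5, -19, 178) [250.29466809 244.97683035]
(0, 0, 159) [290.90026837 281.44150511]
(0, 19, 120) [350.90721636 335.02300344]
(37, 95, 112) [609.92515191 235.02129193]
(37, -95, 112) [-24.71374064 234.22231939]
g [459 207  35  33 881] [475.85584563 223.08059024] [508.23928097 -50.14213995  97.        ]
r [238  91  15  11  92] [244.67391304  95.84782609] [532.38639758 173.98104345  75.        ]
w [489  31   6   9  22] [491.72727273  35.27272727] [657.13870166   0.95128137  75.        ]
w [300  40   8  15  95] [303.6         47.04210526] [586.44195412 142.69887149  75.        ]
w [338  45  10  15  92] [342.60869565  52.10869565] [594.77240461 111.52097152  75.        ]
w [262  57  12  14  89] [267.53932584  63.49438202] [563.55513931 165.43351885  75.        ]
w [285  57  34  68 278] [301.61870504  90.41007194] [553.92855651 131.2365093   75.        ]
w [367  71  13  12  85] [373.03529412  76.61176471] [586.59268521  80.26756554  75.        ]
w [380 110  13   7  77] [386.07792208 113.06493506] [563.73541924  57.55251115  75.        ]
w [374 147  13   9  75] [379.89333333 150.90666667] [532.56867973  48.88584773  75.        ]
w [207 194  72  21 504] [241.98214286 204.66071429] [443.03199475 143.82910866  75.        ]
75 [570.81880408 150.19510549  75.        ] [534.57411349 111.98476041  75.        ] 43.4877107369275
95 [568.24569863 149.38400506  95.        ] [534.3384503  113.63786851  95.        ] 43.487710736927575
111 [566.18721427 148.73512471 111.        ] [534.14991976 114.96035498 111.        ] 43.4877107369275
```

View pics/w1z.png

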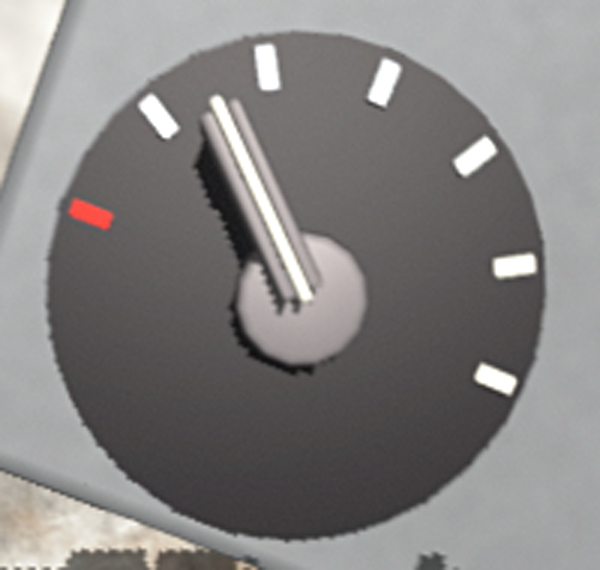

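```bash
python3 - <<'E'
from h import *
im=robot.grab_frame("scene");cv2.imwrite("pics/s2.png",cv2.resize(im[60:330,150:480],None,fx=2.2,fy=2.2,interpolation=cv2.INTER_CUBIC))
o=robot.get_obs();p=o["ee_pos"];print(p,o["opening"])
for L in((0,0,-178),(0,0,-159),(0,0,-112)):
  q=proj("scene",p+np.array(L));print((q-[150,60])*2.2)
E
```

```text
[466.8643638  107.69359104 404.3270777 ] 0.5292006783885629
[363.92620781 301.8539217 ]
[365.36658801 286.91743496]
[369.12384546 247.68733013]
```

View pics/s2.png

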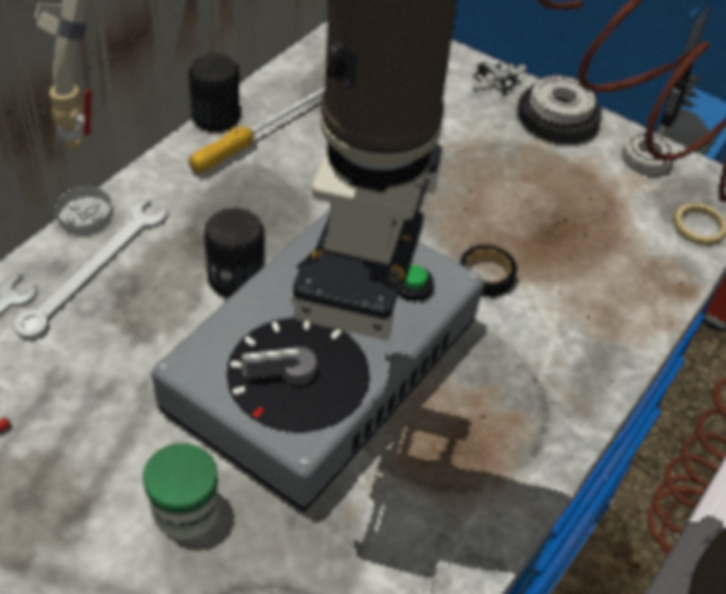

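View pics/wrist0.png

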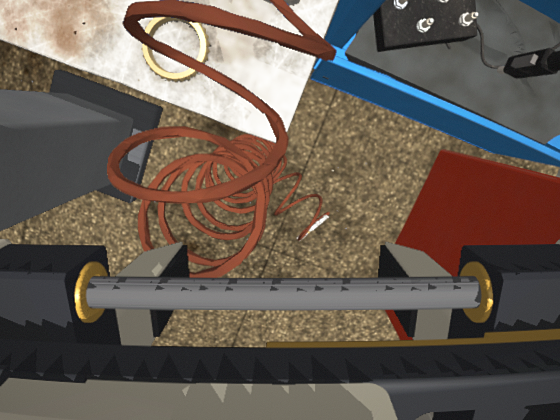

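```bash
python3 - <<'E'
from h import *
im=robot.grab_frame("top");cv2.imwrite("pics/t2.png",cv2.resize(im[150:400,170:370],None,fx=2.4,fy=2.4,interpolation=cv2.INTER_CUBIC))
o=robot.get_obs();p=o["ee_pos"]
from scipy.spatial.transform import Rotation as Ro
R=Ro.from_quat(o["tcp_rot"]).as_matrix()
for L in((0,0,178),(37,95,112),(37,-95,112),(-37,95,112)):
  for n,a,f in(("scene",[150,60],2.2),("top",[170,150],2.4)):print(n,L,(proj(n,p+R@np.array(L))-a)*f)
E
```

```text
scene (0, 0, 178) [364.83492183 301.27222765]
top (0, 0, 178) [188.64955316 245.6871898 ]
scene (37, 95, 112) [355.58814917 162.3057656 ]
top (37, 95, 112) [276.92807106 154.18421029]
scene (37, -95, 112) [290.2084468  323.85466997]
top (37, -95, 112) [ 54.04839979 237.72979419]
scene (-37, 95, 112) [439.44690267 180.21268477]
top (-37, 95, 112) [310.324703   239.97607626]
```

View pics/t2.png

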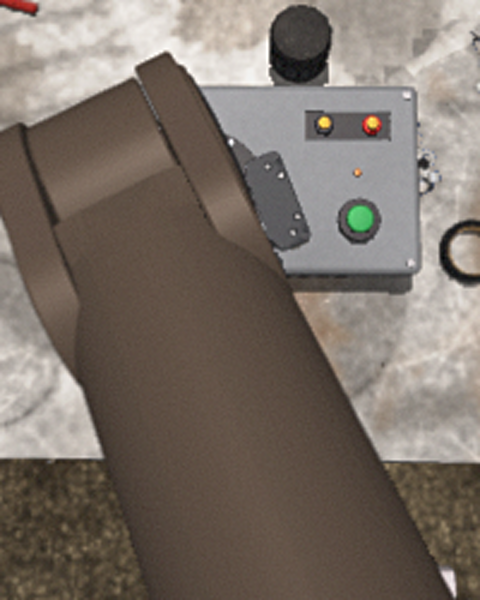

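Request:
{"fn": "arm_command", "kwargs": {
  "rows": [
    {"offset": [0.1, 0.1, -0.1], "twist": [0, 0, 0.1]},
    {"offset": [0.2, 0.2, -0.2], "twist": [0, 0, 0.2]},
    {"offset": [0.3, 0.3, -0.3], "twist": [0, 0, 0.3]},
    {"offset": [0.353, 0.333, -0.4], "twist": [0, 0, 0.4]},
    {"offset": [0.353, 0.333, -0.4], "twist": [0, 0, 0.5]},
    {"offset": [0.353, 0.333, -0.4], "twist": [0, 0, 0.597]},
    {"offset": [0.353, 0.333, -0.4], "twist": [0, 0, 0.597]}
  ]
}}

```text
time: 3.18
ee_pos: [520.1, 155.9, 344.6]
tcp_rot: [0.794, 0.608, -0.0, 0.0]
ft_force: [-0.3, -0.4, 0.4]
opening: 0.3
```

```bash
python3 - <<'E'
from h import *
C=np.array([532.7,110.8])
def P(f):
    f=np.radians(f);u=np.array([np.sin(f),np.cos(f)]);t=np.array([np.cos(f),-np.sin(f)]);return C+42*u-24.5*t
print(robot.get_obs()["ee_pos"],P(15))
b=15
for f in (20,25,30,35,40,45,50,55,60,65,70,75,80,85,90,95,100):print(f,((P(f)-P(b))/150).round(3),round(-(f-b)/90,3))
for f in (102,104,106,108,110,112):print(f,((P(f)-P(100))/150).round(3),round(-(f-100)/90,3))
E
```

```text
[520.06156783 155.88067699 344.55674455] [519.90521715 157.70995131]
20 [0.028 0.006] -0.056
25 [0.056 0.01 ] -0.111
30 [0.084 0.011] -0.167
35 [0.112 0.01 ] -0.222
40 [0.14  0.007] -0.278
45 [0.168 0.001] -0.333
50 [ 0.195 -0.008] -0.389
55 [ 0.221 -0.018] -0.444
60 [ 0.246 -0.031] -0.5
65 [ 0.27  -0.046] -0.556
70 [ 0.293 -0.063] -0.611
75 [ 0.313 -0.082] -0.667
80 [ 0.333 -0.103] -0.722
85 [ 0.35  -0.126] -0.778
90 [ 0.365 -0.149] -0.833
95 [ 0.378 -0.174] -0.889
100 [ 0.389 -0.201] -0.944
102 [ 0.004 -0.011] -0.022
104 [ 0.007 -0.021] -0.044
106 [ 0.01  -0.032] -0.067
108 [ 0.013 -0.043] -0.089
110 [ 0.015 -0.055] -0.111
112 [ 0.017 -0.066] -0.133
```

Request:
{"fn": "arm_command", "kwargs": {
  "rows": [
    {"offset": [0, 0.01, -0.2], "twist": [0, 0, 0]},
    {"offset": [0, 0.01, -0.4], "twist": [0, 0, 0]},
    {"offset": [0, 0.01, -0.535], "twist": [0, 0, 0]},
    {"offset": [0, 0.01, -0.535], "twist": [0, 0, 0]},
    {"offset": [0, 0.01, -0.535], "twist": [0, 0, 0]}
  ]
}}

```text
time: 3.8
ee_pos: [520.3, 158.9, 265.4]
tcp_rot: [0.794, 0.608, 0.0, 0.0]
ft_force: [0.3, 0.6, -0.2]
opening: 0.7
```

Request:
{"fn": "arm_command", "kwargs": {
  "rows": [
    {"offset": [0.028, 0.006, 0], "twist": [0, 0, -0.056]},
    {"offset": [0.056, 0.01, 0], "twist": [0, 0, -0.111]},
    {"offset": [0.084, 0.011, 0], "twist": [0, 0, -0.167]},
    {"offset": [0.112, 0.01, 0], "twist": [0, 0, -0.222]},
    {"offset": [0.14, 0.007, 0], "twist": [0, 0, -0.278]},
    {"offset": [0.168, 0.001, 0], "twist": [0, 0, -0.333]},
    {"offset": [0.195, -0.008, 0], "twist": [0, 0, -0.389]},
    {"offset": [0.195, -0.008, 0], "twist": [0, 0, -0.389]}
  ]
}}

```text
time: 4.8
ee_pos: [549.7, 158.0, 265.7]
tcp_rot: [0.94, 0.342, 0.001, 0.0]
ft_force: [-0.1, 0.2, -0.3]
opening: 0.3
```

```bash
python3 - <<'E'
from h import *
im=robot.grab_frame("wrist");cv2.imwrite("pics/w3.png",im)
print(robot.get_obs()["ee_pos"],robot.get_obs()["ft_force"])
E
```

```text
[549.45449872 158.00197366 265.43236421] [ 0.0834455  -0.41553101  0.87751313]
```

View pics/w3.png

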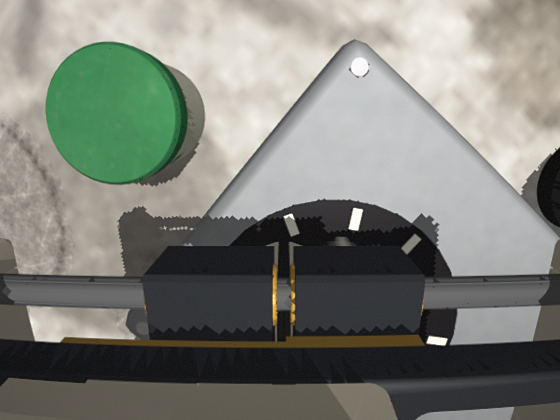

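```bash
python3 - <<'E'
from h import *
im=robot.grab_frame("scene");cv2.imwrite("pics/s3.png",cv2.resize(im[120:320,200:400],None,fx=3,fy=3,interpolation=cv2.INTER_CUBIC))
E
```

```text
(no output)
```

View pics/s3.png

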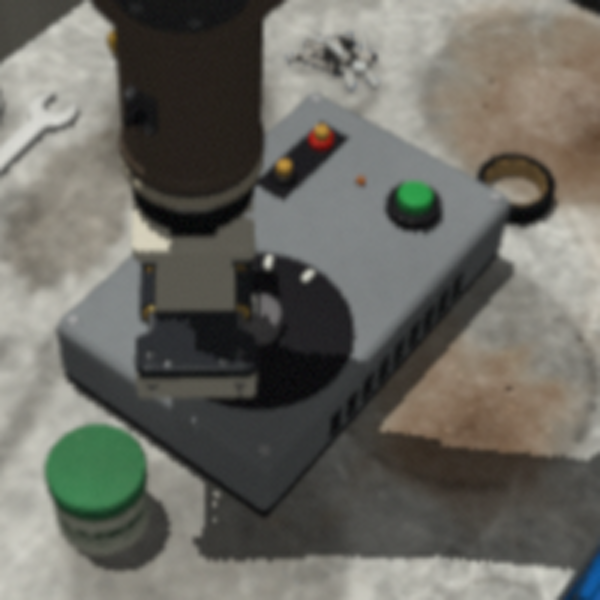

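```bash
cat >> h.py <<'E'
C=np.array([532.7,110.8])
def P(f,g=0):
    f=np.radians(f);u=np.array([np.sin(f),np.cos(f)]);t=np.array([np.cos(f),-np.sin(f)]);return C+42*u-(24.5+g)*t
E
python3 - <<'E'
from h import *
print(robot.get_obs()["ee_pos"][:2],P(50))
for f in (53,56,59,62,65,68,71):print(f,((P(f)-P(50))/150).round(3),round(-(f-50)/90,3))
E
```

```text
[549.28958218 157.98490509] [549.12557017 156.56516846]
53 [ 0.016 -0.006] -0.033
56 [ 0.031 -0.013] -0.067
59 [ 0.046 -0.021] -0.1
62 [ 0.061 -0.029] -0.133
65 [ 0.075 -0.039] -0.167
68 [ 0.089 -0.049] -0.2
71 [ 0.102 -0.06 ] -0.233
```

Request:
{"fn": "arm_command", "kwargs": {
  "rows": [
    {"offset": [0.016, -0.01, 0], "twist": [0, 0, -0.033]},
    {"offset": [0.031, -0.02, 0], "twist": [0, 0, -0.067]},
    {"offset": [0.046, -0.029, 0], "twist": [0, 0, -0.1]},
    {"offset": [0.061, -0.038, 0], "twist": [0, 0, -0.133]},
    {"offset": [0.061, -0.038, 0], "twist": [0, 0, -0.133]}
  ]
}}

```text
time: 5.52
ee_pos: [558.3, 152.3, 264.7]
tcp_rot: [0.97, 0.243, 0.0, -0.0]
ft_force: [-0.1, -0.0, 0.2]
opening: 0.1
```

Request:
{"fn": "arm_command", "kwargs": {
  "rows": [
    {"offset": [0.014, -0.01, 0], "twist": [0, 0, -0.034]},
    {"offset": [0.028, -0.02, 0], "twist": [0, 0, -0.067]},
    {"offset": [0.028, -0.02, 0], "twist": [0, 0, -0.067]}
  ]
}}

```text
time: 5.9
ee_pos: [562.5, 149.4, 264.7]
tcp_rot: [0.981, 0.192, 0.0, -0.0]
ft_force: [-1.3, 0.9, 1.3]
opening: 0.2
```

Request:
{"fn": "arm_command", "kwargs": {
  "rows": [
    {"offset": [0.013, -0.011, 0], "twist": [0, 0, -0.033]},
    {"offset": [0.013, -0.011, 0], "twist": [0, 0, -0.033]}
  ]
}}

```text
time: 6.15
ee_pos: [564.5, 147.5, 264.6]
tcp_rot: [0.986, 0.166, 0.0, 0.0]
ft_force: [-0.1, 0.1, 0.1]
opening: 0.3
```

```bash
python3 - <<'E'
from h import *
c=robot.calibration("wrist");im=robot.grab_frame("wrist");cv2.imwrite("pics/w4.png",im)
print(P(71),robot.get_obs()["ee_pos"],robot.get_obs()["ft_force"])
for a in (30,60,90,120,150,180):
  r=np.radians(a);u=np.array([np.sin(r),np.cos(r)])
  print(a,"mark",proj("wrist",[*(C+62*u),75],c).round(),"lever tip top",proj("wrist",[*(C+54*u),111],c).round(), "low",proj("wrist",[*(C+54*u),81],c).round())
E
```

```text
[564.43536039 147.63906759] [564.51267823 147.54206259 264.54346303] [ 0.15531854 -0.06779708  0.09674127]
30 mark [253. 243.] lever tip top [259. 287.] low [263. 259.]
60 mark [311. 217.] lever tip top [320. 260.] low [314. 236.]
90 mark [374. 221.] lever tip top [388. 264.] low [371. 239.]
120 mark [422. 254.] lever tip top [438. 298.] low [414. 268.]
150 mark [441. 303.] lever tip top [457. 346.] low [431. 312.]
180 mark [430. 352.] lever tip top [443. 395.] low [421. 356.]
```

View pics/w4.png

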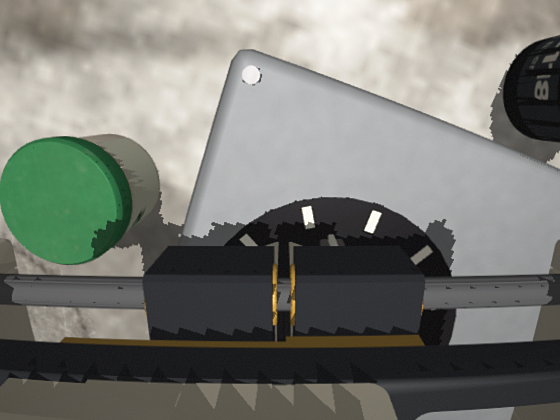

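```bash
python3 - <<'E'
from h import *
im=cv2.imread("pics/w4.png");cv2.imwrite("pics/w4z.png",cv2.convertScaleAbs(cv2.resize(im[190:290,230:450],None,fx=3.6,fy=3.6,interpolation=cv2.INTER_CUBIC),alpha=1.8,beta=20))
E
```

```text
(no output)
```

View pics/w4z.png

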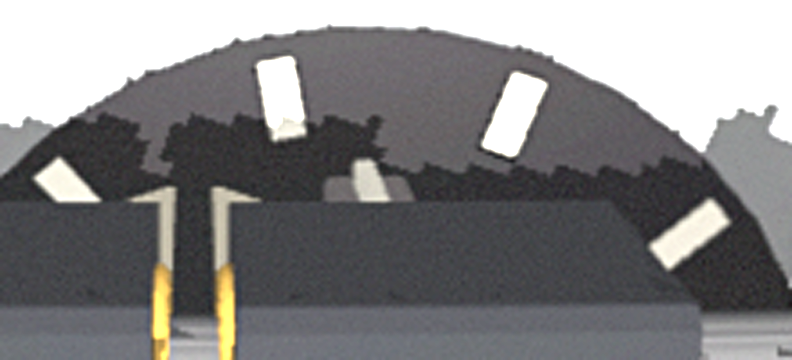

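Request:
{"fn": "arm_command", "kwargs": {
  "rows": [
    {"offset": [-0.02, 0.02, 0.2], "twist": [0, 0, 0]},
    {"offset": [-0.1, 0, 0.5], "twist": [0, 0, 0]},
    {"offset": [-0.3, -0.1, 0.7], "twist": [0, 0, 0]},
    {"offset": [-0.5, -0.2, 0.7], "twist": [0, 0, 0]},
    {"offset": [-0.65, -0.27, 0.7], "twist": [0, 0, 0]},
    {"offset": [-0.65, -0.27, 0.7], "twist": [0, 0, 0]}
  ]
}}

```text
time: 6.95
ee_pos: [465.7, 106.2, 369.7]
tcp_rot: [0.986, 0.166, -0.0, 0.001]
ft_force: [0.8, -0.1, -0.3]
opening: 0.4
```

```bash
python3 - <<'E'
from h import *
c=robot.calibration("wrist");im=robot.grab_frame("wrist");cv2.imwrite("pics/w5.png",im)
import pickle;pickle.dump(c,open("c5.pkl","wb"))
E
```

```text
(no output)
```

View pics/w5.png

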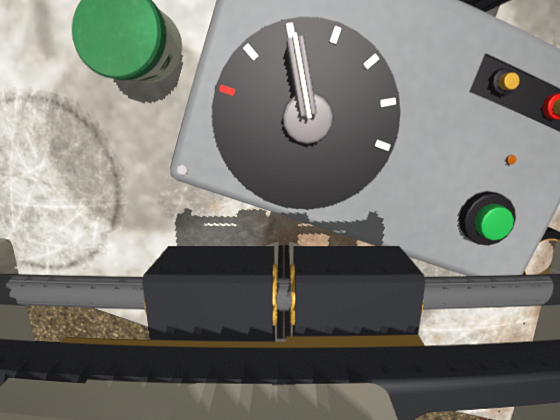

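```bash
python3 - <<'E'
from h import *
import pickle
c=pickle.load(open("c5.pkl","rb"));im=cv2.imread("pics/w5.png")
for a,b in(((294,38),(309,116)),((295,38),(308,116))):
  d=ray("wrist",a,111,c)-ray("wrist",b,111,c);print(ray("wrist",a,111,c),np.degrees(np.arctan2(d[0],d[1])))
P0=ray("wrist",(294.5,38),111,c);print(np.degrees(np.arctan2(*(P0[:2]-C))))
for X in [(227,90),(251,52),(292,31),(336,35),(371,62),(388,102),(383,145)]:
  p=ray("wrist",X,75,c);print(p.round(1),np.degrees(np.arctan2(*(p[:2]-C))))
cv2.imwrite("pics/w5z.png",cv2.resize(im[10:215,205:405],None,fx=2.9,fy=2.9,interpolation=cv2.INTER_CUBIC))
E
```

```text
[576.22855209 138.11906169 111.        ] 59.125260509963404
[576.4345767  137.52719807 111.        ] 60.59484522810629
58.228063397305796
[532.7 174.3  75. ] -0.0035641649705204174
[563.9 165.8  75. ] 29.582080482828783
[587.2 142.4  75. ] 59.92107248057441
[595.2 111.5  75. ] 89.32812068769651
[586.4  80.7  75. ] 119.28083915804919
[564.2  57.9  75. ] 149.2564484880864
[533.2  49.2  75. ] 179.56973325487573
```

View pics/w5z.png

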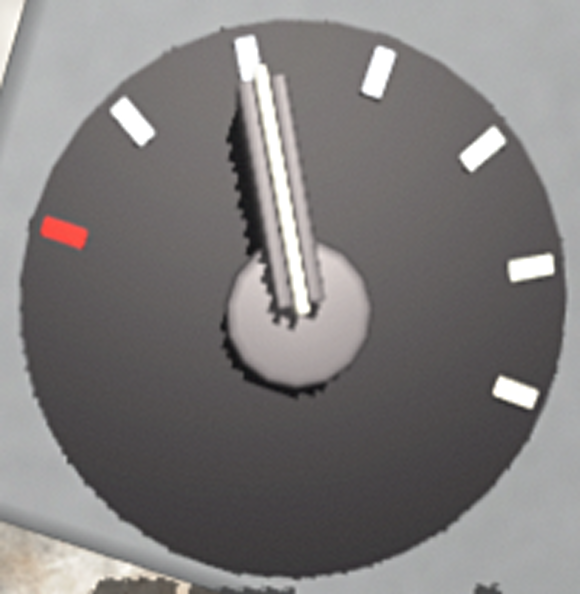

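Request:
{"fn": "arm_command", "kwargs": {
  "rows": [
    {"offset": [0.2, 0.15, 0], "twist": [0, 0, 0.1]},
    {"offset": [0.4, 0.3, 0], "twist": [0, 0, 0.2]},
    {"offset": [0.53, 0.344, 0], "twist": [0, 0, 0.289]},
    {"offset": [0.53, 0.344, -0.2], "twist": [0, 0, 0.289]},
    {"offset": [0.53, 0.344, -0.45], "twist": [0, 0, 0.289]},
    {"offset": [0.53, 0.344, -0.7], "twist": [0, 0, 0.289]},
    {"offset": [0.53, 0.344, -0.7], "twist": [0, 0, 0.289]},
    {"offset": [0.53, 0.344, -0.7], "twist": [0, 0, 0.289]}
  ]
}}

```text
time: 8.0
ee_pos: [547.4, 159.3, 265.5]
tcp_rot: [0.924, 0.383, 0.001, -0.0]
ft_force: [-1.0, 0.7, -0.6]
opening: 0.4
```

```bash
python3 - <<'E'
from h import *
p=robot.get_obs()["ee_pos"];print(p,P(45))
for f in (50,55,60,63,66,69,72,75,78,80):print(f,((P(f)-p[:2])/150).round(3),round(-(f-45)/90,3))
for f in (83,86,89,92,95,98,100,102,104,106,108,110):print(f,((P(f)-P(80))/150).round(3),round(-(f-80)/90,3))
E
```

```text
[547.35035798 159.30044712 265.52116224] [545.07436867 157.82260095]
50 [ 0.012 -0.018] -0.056
55 [ 0.038 -0.029] -0.111
60 [ 0.063 -0.042] -0.167
63 [ 0.078 -0.051] -0.2
66 [ 0.092 -0.06 ] -0.233
69 [ 0.105 -0.071] -0.267
72 [ 0.118 -0.081] -0.3
75 [ 0.131 -0.093] -0.333
78 [ 0.142 -0.105] -0.367
80 [ 0.15  -0.114] -0.389
83 [ 0.011 -0.013] -0.033
86 [ 0.021 -0.027] -0.067
89 [ 0.03  -0.041] -0.1
92 [ 0.038 -0.056] -0.133
95 [ 0.046 -0.071] -0.167
98 [ 0.053 -0.087] -0.2
100 [ 0.057 -0.097] -0.222
102 [ 0.06  -0.108] -0.244
104 [ 0.064 -0.119] -0.267
106 [ 0.067 -0.13 ] -0.289
108 [ 0.069 -0.141] -0.311
110 [ 0.072 -0.152] -0.333
```

Request:
{"fn": "arm_command", "kwargs": {
  "rows": [
    {"offset": [0.012, -0.018, 0], "twist": [0, 0, -0.056]},
    {"offset": [0.038, -0.029, 0], "twist": [0, 0, -0.111]},
    {"offset": [0.063, -0.042, 0], "twist": [0, 0, -0.167]},
    {"offset": [0.078, -0.051, 0], "twist": [0, 0, -0.2]},
    {"offset": [0.092, -0.06, 0], "twist": [0, 0, -0.233]},
    {"offset": [0.105, -0.071, 0], "twist": [0, 0, -0.267]},
    {"offset": [0.118, -0.081, 0], "twist": [0, 0, -0.3]},
    {"offset": [0.131, -0.093, 0], "twist": [0, 0, -0.333]},
    {"offset": [0.142, -0.105, 0], "twist": [0, 0, -0.367]},
    {"offset": [0.15, -0.114, 0], "twist": [0, 0, -0.389]},
    {"offset": [0.15, -0.114, 0], "twist": [0, 0, -0.389]}
  ]
}}

```text
time: 9.38
ee_pos: [569.5, 141.7, 265.6]
tcp_rot: [0.996, 0.088, 0.001, -0.0]
ft_force: [0.4, -0.6, -0.4]
opening: 0.4
```

```bash
python3 - <<'E'
from h import *
c=robot.calibration("wrist");im=robot.grab_frame("wrist")
o=robot.get_obs();print(P(80),o["ee_pos"],o["ft_force"])
for a in (60,75,80,85,90,95):
  r=np.radians(a);u=np.array([np.sin(r),np.cos(r)])
  print(a,"low",proj("wrist",[*(C+54*u),81],c).round())
cv2.imwrite("pics/w6z.png",cv2.convertScaleAbs(cv2.resize(im[190:290,230:450],None,fx=3.6,fy=3.6,interpolation=cv2.INTER_CUBIC),alpha=1.8,beta=20))
E
```

```text
[569.80754527 142.22101341] [569.30158126 141.72322747 265.29289755] [0.61394095 0.23799699 0.34245798]
60 low [296. 239.]
75 low [325. 233.]
80 low [334. 232.]
85 low [344. 233.]
90 low [353. 234.]
95 low [362. 236.]
```

View pics/w6z.png

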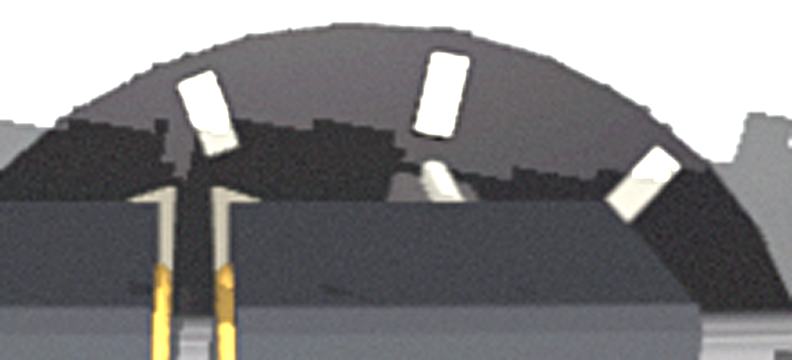

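Request:
{"fn": "arm_command", "kwargs": {
  "rows": [
    {"offset": [0.011, -0.013, 0], "twist": [0, 0, -0.033]},
    {"offset": [0.021, -0.027, 0], "twist": [0, 0, -0.067]},
    {"offset": [0.03, -0.041, 0], "twist": [0, 0, -0.1]},
    {"offset": [0.038, -0.056, 0], "twist": [0, 0, -0.133]},
    {"offset": [0.046, -0.071, 0], "twist": [0, 0, -0.167]},
    {"offset": [0.053, -0.087, 0], "twist": [0, 0, -0.2]},
    {"offset": [0.057, -0.097, 0], "twist": [0, 0, -0.222]},
    {"offset": [0.06, -0.108, 0], "twist": [0, 0, -0.244]},
    {"offset": [0.064, -0.119, 0], "twist": [0, 0, -0.267]},
    {"offset": [0.067, -0.13, 0], "twist": [0, 0, -0.289]},
    {"offset": [0.069, -0.141, 0], "twist": [0, 0, -0.311]},
    {"offset": [0.071, -0.147, 0], "twist": [0, 0, -0.322]},
    {"offset": [0.071, -0.147, 0], "twist": [0, 0, -0.322]}
  ]
}}

```text
time: 11.05
ee_pos: [579.7, 119.4, 264.5]
tcp_rot: [0.986, -0.165, 0.0, 0.0]
ft_force: [-0.4, 0.2, -0.2]
opening: 0.3
```

```bash
python3 - <<'E'
from h import *
c=robot.calibration("wrist");im=robot.grab_frame("wrist")
o=robot.get_obs();print(P(109),o["ee_pos"],o["ft_force"])
for a in (90,100,105,110,115,120,125):
  r=np.radians(a);u=np.array([np.sin(r),np.cos(r)])
  print(a,"low",proj("wrist",[*(C+54*u),81],c).round())
cv2.imwrite("pics/w7z.png",cv2.convertScaleAbs(cv2.resize(im[190:290,230:450],None,fx=3.6,fy=3.6,interpolation=cv2.INTER_CUBIC),alpha=1.8,beta=20))
E
```

```text
[580.38819996 120.29134261] [579.69187031 119.47796554 264.48103552] [ 0.63137363  0.48317115 -0.11734362]
90 low [296. 238.]
100 low [314. 233.]
105 low [324. 232.]
110 low [334. 232.]
115 low [343. 233.]
120 low [353. 234.]
125 low [362. 236.]
```

View pics/w7z.png

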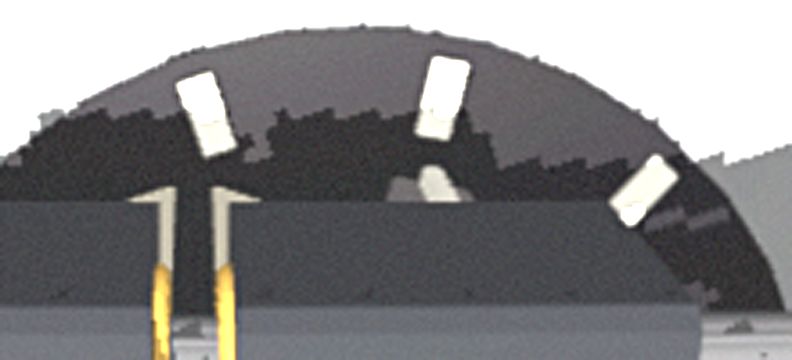

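Request:
{"fn": "arm_command", "kwargs": {
  "rows": [
    {"offset": [0.033, 0.095, 0], "twist": [0, 0, 0]},
    {"offset": [0.033, 0.095, 0.2], "twist": [0, 0, 0]},
    {"offset": [0.033, 0.095, 0.45], "twist": [0, 0, 0]},
    {"offset": [-0.1, 0, 0.7], "twist": [0, 0, 0.1]},
    {"offset": [-0.3, -0.1, 0.9], "twist": [0, 0, 0.2]},
    {"offset": [-0.5, -0.2, 0.93], "twist": [0, 0, 0.3]},
    {"offset": [-0.7, -0.3, 0.93], "twist": [0, 0, 0.4]},
    {"offset": [-0.73, -0.4, 0.93], "twist": [0, 0, 0.4]},
    {"offset": [-0.73, -0.4, 0.93], "twist": [0, 0, 0.4]}
  ]
}}

```text
time: 12.22
ee_pos: [470.7, 59.0, 404.3]
tcp_rot: [0.989, 0.147, 0.0, 0.0]
ft_force: [-0.4, -0.1, -0.6]
opening: 0.8
```

```bash
python3 - <<'E'
from h import *
import pickle
c=robot.calibration("wrist");im=robot.grab_frame("wrist");cv2.imwrite("pics/w8.png",im);pickle.dump(c,open("c8.pkl","wb"))
for a in (90,105,120,135):
  r=np.radians(a);u=np.array([np.sin(r),np.cos(r)]);print(a,proj("wrist",[*(C+54*u),111],c).round())
h=cv2.cvtColor(im,cv2.COLOR_BGR2HSV);k,l,s,q=cv2.connectedComponentsWithStats(cv2.inRange(h,(45,90,60),(85,255,255)))
for i in range(1,k):
  if s[i,4]>200: print(s[i],q[i],ray("wrist",q[i],97,c))
E
```

```text
90 [262.  32.]
105 [280.  40.]
120 [295.  53.]
135 [307.  70.]
[  39    0   81   81 5048] [77.69908875 38.3411252 ] [547.1989279  250.22547111  97.        ]
[405 177  36  34 936] [422.80235043 193.23504274] [508.72712032 -50.50233688  97.        ]
```

View pics/w8.png

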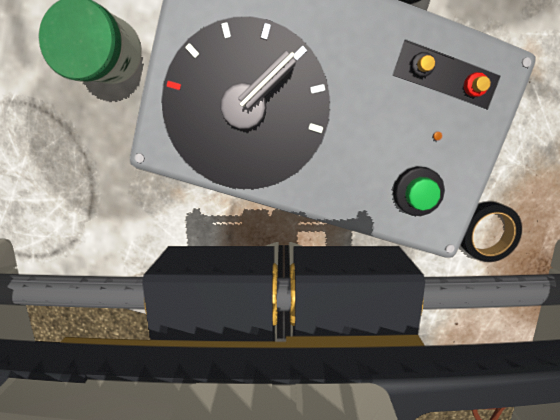

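Request:
{"fn": "arm_command", "kwargs": {
  "rows": [
    {"offset": [0.08, -0.3, 0], "twist": [0, 0, 0]},
    {"offset": [0.16, -0.6, -0.2], "twist": [0, 0, 0]},
    {"offset": [0.249, -0.737, -0.5], "twist": [0, 0, 0]},
    {"offset": [0.249, -0.737, -0.762], "twist": [0, 0, 0]},
    {"offset": [0.249, -0.737, -0.762], "twist": [0, 0, 0]},
    {"offset": [0.249, -0.737, -0.762], "twist": [0, 0, 0]}
  ]
}}

```text
time: 13.02
ee_pos: [508.6, -50.1, 290.7]
tcp_rot: [0.989, 0.149, 0.001, -0.0]
ft_force: [0.1, 0.3, 0.8]
opening: 0.4
```

Request:
{"fn": "arm_command", "kwargs": {
  "rows": [
    {"offset": [0, 0, -0.05], "twist": [0, 0, 0]},
    {"offset": [0, 0, -0.09], "twist": [0, 0, 0]},
    {"offset": [0, 0, -0.11], "twist": [0, 0, 0]},
    {"offset": [0, 0, -0.12], "twist": [0, 0, 0]},
    {"offset": [0, 0, -0.13], "twist": [0, 0, 0]},
    {"offset": [0, 0, -0.13], "twist": [0, 0, 0]}
  ]
}}

```text
time: 13.78
ee_pos: [507.7, -50.9, 270.4]
tcp_rot: [0.989, 0.148, 0.0, 0.0]
ft_force: [-0.3, 1.9, 4.7]
opening: 0.7
```

Request:
{"fn": "arm_command", "kwargs": {
  "rows": [
    {"offset": [0, 0, -0.006], "twist": [0, 0, 0]},
    {"offset": [0, 0, -0.012], "twist": [0, 0, 0]},
    {"offset": [0, 0, -0.012], "twist": [0, 0, 0]}
  ]
}}

```text
time: 14.15
ee_pos: [507.7, -50.9, 269.2]
tcp_rot: [0.989, 0.148, 0.0, 0.0]
ft_force: [-2.1, 1.4, 14.6]
opening: 0.2
```

Request:
{"fn": "arm_command", "kwargs": {
  "rows": [
    {"offset": [0, 0, -0.006], "twist": [0, 0, 0]},
    {"offset": [0, 0, -0.006], "twist": [0, 0, 0]}
  ]
}}

```text
time: 14.4
ee_pos: [507.7, -50.8, 269.0]
tcp_rot: [0.989, 0.148, 0.001, 0.0]
ft_force: [-5.6, 0.9, 23.4]
opening: 0.4
```

Hard stop reached at 269 mm, which is 6 mm of travel at 23 N. Releasing.

Request:
{"fn": "arm_command", "kwargs": {
  "rows": [
    {"offset": [0, 0, 0.05], "twist": [0, 0, 0]},
    {"offset": [0, 0, 0.2], "twist": [0, 0, 0]},
    {"offset": [-0.1, 0.1, 0.5], "twist": [0, 0, 0]},
    {"offset": [-0.25, 0.3, 0.9], "twist": [0, 0, 0]},
    {"offset": [-0.25, 0.6, 0.9], "twist": [0, 0, 0]},
    {"offset": [-0.25, 0.73, 0.9], "twist": [0, 0, 0]},
    {"offset": [-0.25, 0.73, 0.9], "twist": [0, 0, 0]}
  ]
}}

```text
time: 15.28
ee_pos: [469.7, 59.7, 402.3]
tcp_rot: [0.989, 0.15, -0.0, -0.0]
ft_force: [-0.4, -0.9, -0.2]
opening: 0.7
```

```bash
python3 - <<'E'
from h import *
c=robot.calibration("wrist");im=robot.grab_frame("wrist");cv2.imwrite("pics/w9.png",im)
for a in (90,105,120,135):
  r=np.radians(a);u=np.array([np.sin(r),np.cos(r)]);print(a,proj("wrist",[*(C+54*u),111],c).round())
h=cv2.cvtColor(im,cv2.COLOR_BGR2HSV);k,l,s,q=cv2.connectedComponentsWithStats(cv2.inRange(h,(45,90,60),(85,255,255)))
for i in range(1,k):
  if s[i,4]>200: print(s[i],q[i],ray("wrist",q[i],97,c))
print(robot.get_obs()["ft_force"])
E
```

```text
90 [265.  30.]
105 [283.  38.]
120 [298.  51.]
135 [309.  68.]
[  40    0   81   78 5000] [79.0484 36.2082] [546.38112677 249.43849773  97.        ]
[408 177  36  34 938] [425.46801706 193.52132196] [508.63770236 -50.91882411  97.        ]
[ 0.50508991 -0.31334982 -0.28313497]
```

View pics/w9.png

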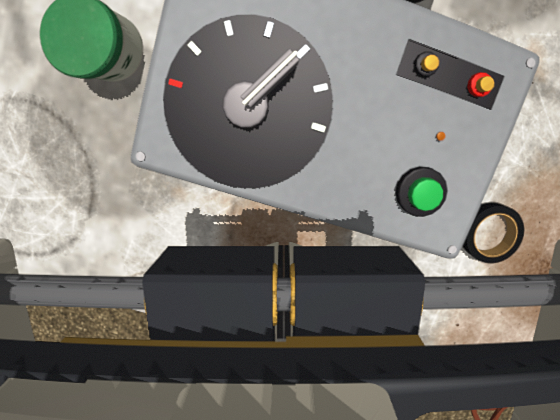

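The picture shows the lever tip at (297,52), in line with the fifth mark at (304,50). The button at (425,194) is out again, and the jar and tape haven't moved.

```bash
python3 -c "
from plant import robot
print(robot.job_done())"
```

```text
the job is handed in; nothing more can be done
None
```

The selector now rests at the fifth mark, the start button has been pressed right in and let go, and the job is handed in at about 15 s.

- **Selector:** I pushed the lever round from behind with the closed fingertips, click by click. The last wrist picture has its tip within 1–2 pixels of where 120° (the fifth mark) should appear.
- **Start button:** I pressed it only after the selector was set. It gave 6 mm of travel to a firm stop at 23 N. Afterwards it looked the same size and in the same place as before, so it had sprung back out. The wrist force then read about zero, so the robot was touching nothing.
- **Surroundings:** the jar and the tape roll show no movement in the last picture. The filter was out of view there, so I did not check it at the end, but the arm never went near it.

**Checks that disagreed:**
- The lever first measured about 43.5°, between the second and third marks, rather than on a mark. It rested at about 60° (third mark) after my first push.
- That first push stopped just short of the next ridge, so I pushed again. The fourth and fifth marks then each clicked in as expected.

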